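Swing the magnifier aside and present a battery pack to the scanner

TASK

The magnifier lamp is hanging over the blue battery pack that stands in its nest: swing the lamp well aside so that no part of it overhangs the nest. Then lift the pack up out of the nest, keeping it level all the way, and present it to the scanner in its dock, the label facing the window squarely and in line with it, about 10 cm in front of it. Finish while still holding the pack there, level and still in the air, and leave everything else on the bench where it is.

Things in the scene. Friction and masses are not known exactly. Their poses are not given: they have to be found in the camera images.
- lamp_head (a point): Centre of the magnifier's round head: level white ring, 170 mm outside diameter, 30 mm thick, with a clear lens, its underside 225 mm above the bench. This point is 310 mm from the post axis, 240 mm above the bench. Two thin arm tubes, at 247 and 277 mm height, run from the post to a knuckle just behind the head. The steel post, bolted down at the back of the bench, is 290 mm high.
- lamp_grip (a point): Middle of the head's round black grip bar: 16 mm thick, level, 240 mm above the bench, free for 68 mm, pointing away from the post. Its x axis runs along the bar to the post axis, 433 mm away, about which arm and head turn; z up. At the start x is within 0.3 rad of world x; the arm turns 1.1 rad either way and friction (about 2 N here) holds it where it is left. Moving it to +y swings the head left.
- nest: Aluminium locating plate 176 x 84 x 12 mm, fixed to the bench, with black corner locators that stand 16 mm above the plate (28 mm above the bench) and leave 2.5 mm play around the pack's foot. Origin under its centre, on the bench; x along its length, the way the pack lies in it; z up.
- pack: The blue shrink-wrapped battery pack to lift: block 134 (x) x 40 (y) x 70 (z) mm, 0.5 to 0.85 kg, mass centre in the middle. It stands in the nest with its underside 12 mm above the bench. Origin at the centre of its underside; x along its length towards the end with the label, z up. The other end has a small yellow socket. The white label covers the +x end and folds over the top edge, 28 mm along the top.
- pack_label (a point): Centre of the white label on the pack's +x end face: 67 mm from the pack's origin along its x, 35 mm above its underside. At the start it faces roughly to the robot's right, where the scanner stands.
- scanner: Grey and black gun scanner standing in its fixed dock, on the right of the bench. Dock 125 x 90 mm, highest point (top of the scanner's black nose) 174 mm above the bench. Origin on the bench under the scanner; it looks along its own -x; z up.
- scanner_window (a point): Centre of the scanner's upright red window, 52 x 36 mm, 145 mm above the bench, 51.5 mm in front of the scanner's origin. Its axes are the scanner's: the window looks level along -x, z up. With the label facing it squarely the pack's x axis points the same way as this x axis.
- meter: Bystander: orange multimeter lying flat, 85 x 165 x 47 mm. Origin at the centre of its underside.
- cell_tray: Bystander: black tray of upright cells, 130 x 170 mm, 67 mm high. Origin at the centre of its underside.
- done_pack: Bystander: finished flat blue pack lying on the bench, 160 x 110 x 45 mm. Origin at the centre of its underside.
- driver: Bystander: screwdriver with a yellow handle, lying on the bench. Origin on its underside.
- tape: Bystander: roll of amber tape lying flat, 88 mm diameter, 24 mm high. Origin at the centre of its underside.
- bottle: Bystander: white bottle with a red cap, 56 mm diameter, 130 mm high. Origin at the centre of its underside.
- jar: Bystander: grey jar with a blue lid, 60 mm diameter, 70 mm high. Origin at the centre of its underside.
Not all that is in view belongs to the job. What is shaped like the pack but green or pink is not meant.

How it is judged:
On the way, in this order (a step that is already met when the one before it is completed fails the run):
1. the magnifier is swung aside, its head no longer over the nest (horizontal distance between lamp_head and nest above 0.16 m), for 0.2 s.
2. the pack is lifted clear of the nest (horizontal distance between lamp_head and nest above 0.16 m and z of pack in the frame of nest above 0.04 m and contact force between pack and nest below 0.3 N), for 0.2 s.
At the end, for the whole second after the job is handed in: Lamp head over 160 mm from the nest centre (level). Pack held by the fingers alone, under 20 mm/s and 0.12 rad/s, level within 5 degrees; label 60 to 140 mm before the scanner window, within 30 mm of its centre sideways and in height, facing it within 0.2 rad (horizontal distance between lamp_head and nest above 0.16 m and x of pack_label in the frame of scanner_window between -0.14 and -0.06 m and y of pack_label in the frame of scanner_window between -0.03 and 0.03 m and z of pack_label in the frame of scanner_window between -0.03 and 0.03 m and x of pack in the frame of scanner_window below -0.11 m and angle between the x axis of pack and the x axis of scanner_window, either way round below 0.2 rad and angle between pack's own z axis and vertical below 0.09 rad and height (world z) of pack above 0.07 m and contact force between the fingers and pack above 2 N and linear speed of pack below 0.02 m/s and angular speed of pack below 0.12 rad/s and contact force between pack and nest below 0.3 N and contact force between pack and scanner below 0.3 N and contact force between pack and meter below 0.3 N and contact force between pack and cell_tray below 0.3 N and contact force between pack and done_pack below 0.3 N and contact force between pack and driver below 0.3 N and contact force between pack and tape below 0.3 N and contact force between pack and bottle below 0.3 N and contact force between pack and jar below 0.3 N); the arm keeps its last pose, push and grip.
It fails at once if the pack is tipped by more than 20 degrees (angle between pack's own z axis and vertical above 0.35 rad).
It fails at once if the scanner is knocked (contact force between scanner and anything else above 8 N).
It fails at once if a bystander is pushed by more than 30 mm (distance of any of meter, cell_tray, done_pack, driver, tape, bottle, jar from where it was at the start of the episode above 0.03 m).
It also fails if it takes over 54 s, if anything falls off the work surface, if the arm or the gripper's body presses on something with over 40 N, if the wrist force passes 120 N, or if a joint passes its speed limit or range.

ROBOT

A 6-joint arm with a two-finger parallel gripper is mounted at the origin on the work surface. World frame = base frame: x ahead of the robot, y to its left, z up, the work surface at z = 0. Lengths are in m, angles in rad, forces in N, time in s.
With the tool pointing down it reaches from about 0.35 to 0.875 m from the base axis. Payload 15.5 kg.
Tool frame: the origin (TCP) lies at the very end of the fingers, on their centre line; the grasp point (between the pads) lies 19 mm behind it; z points along the fingers, x is the direction in which the jaws open and shut, and the axes are right-handed (so a half turn about z gives the same grasp; the last joint's range is limited). The gripper opens to 85 mm and grips with 20 to 120 N. Pads are 22 mm wide; open, the fingers measure 114 mm over their backs; the gripper's body (76 mm by 85 mm) begins 54 mm behind the grasp point. The pads swing forward as they close: fully open they stand 13 mm farther back than shut.
Start: joints at [-1.296, 0.494, 1.345, -0, 1.302, -0.096], TCP at [0.226, -0.583, 0.231] pointing down, gripper open.
Joint ranges: [-2.91, 2.91], [-0.82, 2.16], [0.22, 2.67], [-1.22, 4.37], [0.12, 2.79], [-3.08, 3.08]. Speed limits (rad/s): [1.89, 1.89, 2.57, 3.01, 3.01, 3.01].

INTERFACE

Orientations are given as a unit quaternion [w, x, y, z].
In Python, from workcell import r gives the robot as it stands.
- The arm moves only by the tool play_rows, never from a script. Its argument "commands" is a list of rows, each an object with "travel": the shift along the tool's x, y, z in m, a list of three; "rot": the turn, a rotation vector about the tool's x, y, z in rad, a list of three. In form: [{"travel": [dx, dy, dz], "rot": [ax, ay, az]}, ...]. A call has 1 to 8 rows; each row shifts and turns the commanded pose from where the row before left it, along the tool's axes as they then stand; what a row does not reach is not made up. A row lasts 1/8 s, in which the tool goes at most 62.5 mm and 10.7 degrees, less where a joint would pass 70% of its speed; a pose out of reach is approached as far as the arm can. A call with a gripper value outside its range is refused whole. "hand" is the finger opening in m, from 0 to 0.0854, set as the call begins (left out, the last holds). The fingers move at their own pace and stop on an object; the grip force is fixed at half the most. Time passes only in rows, so rows that do not move let the fingers close. It gives the time, the measured TCP pose, the force and the opening at its end, in the units of the state.
- r.get_obs(): the state, without advancing time (a new reading comes with each control period).
- r.capture(name): name is "scene" or "side" or "wrist"; returns the picture (400x640x3 uint8, red, green, blue); there is no depth.
- r.camera_info(name): a dict with "intrinsics" (3x3 intrinsics, pixels), "R" (3x3) and "t" (3): a world point X has camera coordinates R X + t; the wrist camera has in their place "T_tool_cam" (4x4, takes a point from camera to tool coordinates, whose origin is the TCP and whose axes are the tool frame's). Camera axes: x right, y down, z forward; pixel columns grow to the right and rows downward; lengths in m; the calibration is good to about 2 mm. A picture is of the moment at which its call begins: read the wrist's pose just before it. camera_info takes no time and is no camera call.
- r.finish_job(): hands the job in, once; it reports no verdict.
Trained networks look in the newest picture that a camera, given by its name, has taken for a name from the list of things; names that differ only in an ending like _2 or _b are one class to them, and where a whole thing is asked for, a point or a joint stands for the part that bears it (a point fixed in the world has none). Each returns a list of dicts, best first, with "score" (0 to 1); they miss things now and then, are a little off and sometimes report something else, mostly with a low value. They report only what shows in the picture. A call takes as long as a camera call. They do not tell look-alikes from the thing itself.
- r.boxes_of(thing, camera): "bbox" ([left, top, right, bottom] in pixels, round what is visible of it).
- r.regions_of(thing, camera): "region" (400x640 bool, what is visible of it) and "bbox" ([left, top, right, bottom] in pixels, round what is visible of it).
The state is a dict: "time": time; "qpos": joint angles; "qvel": joint speeds; "joint_torque": joint torques, N m; "ee_pos": TCP position; "tcp_rot": TCP orientation; "wrist_force": force on the tool from outside, world axes, zero at the start; "torque": the same for the moment, N m; "width": finger opening in m.
Only numpy, scipy, OpenCV 4.12 (cv2) and the standard library are available. Lean on these libraries where they do the work, as an engineer would, in place of code of your own. Each camera call takes 0.05 s, during which the arm holds its last target.

## Working session

There is one attempt and no reset: what is moved stays moved. The work goes in short steps, Python scripts to look and compute and a tool call to move; the robot and the scene stay as the last step left them, time stands still between calls to the robot, and variables do not carry over. Pictures are saved under pics/ and viewed, and the job is handed in when it is done.

Besides the shell and the picture viewer there is one more tool, called after "Call:" as a command line: name --argument value ..., lists and objects as JSON in quotes. play_rows: Moves the arm, as the interface text tells. Its arguments: {"type":"object","properties":{"commands":{"type":"array"},"hand":{"type":"number"}},"required":["commands"]}

```bash
ls; mkdir -p pics
python3 - <<'E'
from workcell import r
import cv2,numpy as np
o=r.get_obs()
for k,v in o.items(): print(k,np.round(v,4))
for n in ["scene","side","wrist"]:
    im=r.capture(n); cv2.imwrite(f"pics/{n}0.png",im[:,:,::-1])
    ci=r.camera_info(n); print(n,{k:np.round(v,4).tolist() for k,v in ci.items()})
E
```

```text
pics
time 0.0
qpos [-1.2965  0.4942  1.3462 -0.      1.3025 -0.0955]
qvel [-0.0008  0.0006  0.0004 -0.0024  0.0003 -0.0001]
joint_torque [ 2.20000e-03 -8.82176e+01 -3.83868e+01 -1.00000e-04  1.01000e-02
  0.00000e+00]
ee_pos [ 0.2258 -0.5824  0.2307]
tcp_rot [-4.000e-04  8.250e-01 -5.651e-01 -5.000e-04]
wrist_force [ 0.2239 -0.5171  0.3505]
torque [ 0.0046 -0.0008 -0.0122]
width 0.0853
scene {'intrinsics': [[400.3832, 0.0, 322.9162], [0.0, 400.3832, 194.8116], [0.0, 0.0, 1.0]], 'R': [[0.8533, 0.5214, 0.0056], [0.3972, -0.6429, -0.6549], [-0.3379, 0.561, -0.7557]], 't': [-0.4538, -0.0814, 1.5238]}
side {'intrinsics': [[472.4596, 0.0, 318.3855], [0.0, 472.4596, 202.4399], [0.0, 0.0, 1.0]], 'R': [[-0.8025, -0.5962, 0.0234], [-0.3557, 0.4465, -0.8211], [0.4791, -0.6672, -0.5704]], 't': [0.405, 0.306, 1.3549]}
wrist {'intrinsics': [[352.3998, 0.0, 317.0573], [0.0, 352.3998, 197.5369], [0.0, 0.0, 1.0]], 'T_tool_cam': [[1.0, 0.0002, -0.001, -0.0003], [0.0001, 0.956, 0.2933, -0.0745], [0.001, -0.2933, 0.956, -0.1426], [0.0, 0.0, 0.0, 1.0]]}
```

View pics/scene0.png

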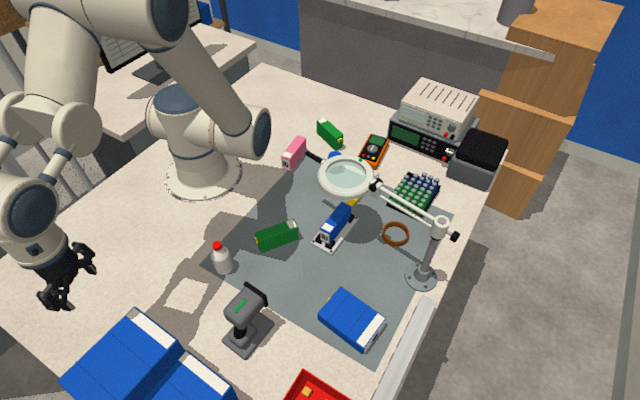

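View pics/side0.png

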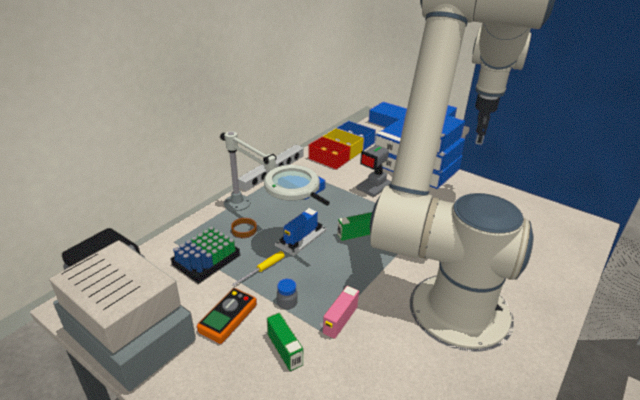

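View pics/wrist0.png

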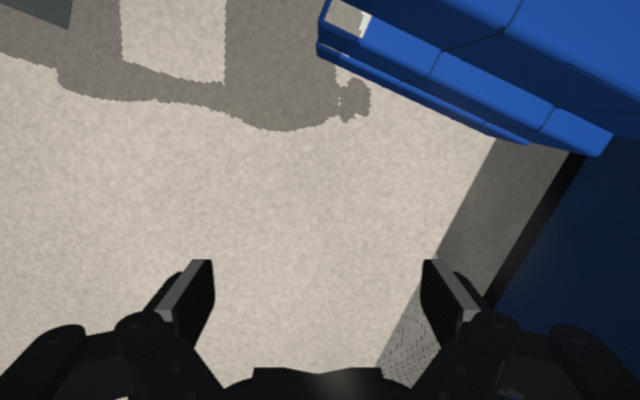

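The scene view shows the lamp ring at (346,175) and the blue pack on its nest at about (335,225). The scanner is at (247,315), the post at (425,270), and there are look-alikes: green at (277,235) and (329,134), pink at (293,152). The side view agrees. Next I'll measure.

```bash
cat > h.py <<'E'
from workcell import r
import cv2,numpy as np
from scipy.spatial.transform import Rotation as Ro
def pose(o=None):
    o=o or r.get_obs(); q=o["tcp_rot"]; return Ro.from_quat([q[1],q[2],q[3],q[0]]).as_matrix(),np.array(o["ee_pos"])
def cam(n):
    c=r.camera_info(n);K=np.array(c["intrinsics"])
    if n=="wrist":
        R,p=pose();T=np.array(c["T_tool_cam"]);Rc=(R@T[:3,:3]).T;C=R@T[:3,3]+p
        return K,Rc,-Rc@C
    return K,np.array(c["R"]),np.array(c["t"])
def proj(c,X):
    K,R,t=c;Y=(np.atleast_2d(X)@R.T+t)@K.T;return Y[:,:2]/Y[:,2:]
def onz(c,uv,z):
    K,R,t=c;uv=np.atleast_2d(uv).astype(float);d=(np.c_[uv,np.ones(len(uv))]@np.linalg.inv(K).T)@R;C=-R.T@t
    return C+d*((z-C[2])/d[:,2])[:,None]
E
python3 - <<'E'
from h import *
for n in ["scene","side"]:
    r.capture(n);c=cam(n)
    for th,z in [("lamp_head",.24),("lamp_grip",.24),("nest",.012),("pack",.05),("scanner",.1),("scanner_window",.145),("pack_label",.05)]:
        for d in r.boxes_of(th,n)[:4]:
            b=np.array(d["bbox"]);m=[(b[0]+b[2])/2,(b[1]+b[3])/2]
            print(n,th,round(d["score"],2),b.round().tolist(),onz(c,m,z)[0].round(3))
print(r.get_obs()["time"])
E
```

```text
scene lamp_head 0.66 [306.0, 155.0, 460.0, 239.0] [0.699 0.052 0.24 ]
scene lamp_grip 0.56 [310.0, 152.0, 458.0, 245.0] [0.704 0.047 0.24 ]
scene nest 0.69 [306.0, 148.0, 458.0, 243.0] [0.631 0.248 0.012]
scene nest 0.56 [308.0, 213.0, 358.0, 252.0] [0.562 0.014 0.012]
scene pack 0.87 [281.0, 134.0, 308.0, 167.0] [0.254 0.244 0.05 ]
scene pack 0.86 [317.0, 117.0, 343.0, 145.0] [0.312 0.414 0.05 ]
scene pack 0.71 [318.0, 207.0, 350.0, 242.0] [0.562 0.019 0.05 ]
scene pack 0.7 [254.0, 216.0, 300.0, 253.0] [ 0.427 -0.11   0.05 ]
scene scanner 0.73 [218.0, 279.0, 274.0, 357.0] [ 0.538 -0.396  0.1  ]
scene scanner_window 0.96 [221.0, 281.0, 271.0, 359.0] [ 0.558 -0.412  0.145]
scene pack_label 0.94 [252.0, 220.0, 297.0, 252.0] [ 0.424 -0.121  0.05 ]
scene pack_label 0.81 [281.0, 136.0, 305.0, 173.0] [0.262 0.224 0.05 ]
scene pack_label 0.77 [316.0, 118.0, 344.0, 151.0] [0.324 0.398 0.05 ]
scene pack_label 0.69 [319.0, 201.0, 354.0, 243.0] [0.564 0.033 0.05 ]
side lamp_head 0.92 [223.0, 130.0, 331.0, 206.0] [0.654 0.032 0.24 ]
side lamp_head 0.28 [275.0, 224.0, 329.0, 256.0] [0.366 0.266 0
[... 263 characters left out ...]
0.05 ]
side pack 0.85 [325.0, 288.0, 360.0, 337.0] [0.236 0.256 0.05 ]
side pack 0.64 [266.0, 313.0, 306.0, 370.0] [0.295 0.422 0.05 ]
side pack 0.58 [284.0, 210.0, 317.0, 242.0] [0.559 0.031 0.05 ]
side scanner 0.57 [355.0, 143.0, 389.0, 196.0] [ 0.523 -0.361  0.1  ]
side scanner 0.26 [233.0, 251.0, 284.0, 286.0] [0.491 0.304 0.1  ]
side scanner_window 0.71 [355.0, 143.0, 389.0, 198.0] [ 0.484 -0.292  0.145]
side pack_label 0.96 [338.0, 214.0, 369.0, 243.0] [ 0.413 -0.071  0.05 ]
side pack_label 0.67 [266.0, 312.0, 302.0, 370.0] [0.3   0.424 0.05 ]
side pack_label 0.63 [318.0, 288.0, 363.0, 338.0] [0.238 0.26  0.05 ]
side pack_label 0.59 [286.0, 207.0, 319.0, 243.0] [0.557 0.02  0.05 ]
0.95
```

Run:
```python
import cv2
a=cv2.imread("pics/scene0.png")[130:380,200:480];cv2.imwrite("pics/c1.png",cv2.resize(a,None,fx=2.4,fy=2.4,interpolation=2))
a=cv2.imread("pics/side0.png")[110:280,210:420];cv2.imwrite("pics/c2.png",cv2.resize(a,None,fx=3.5,fy=3.5,interpolation=2))
```

```text
(no output)
```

View pics/c1.png

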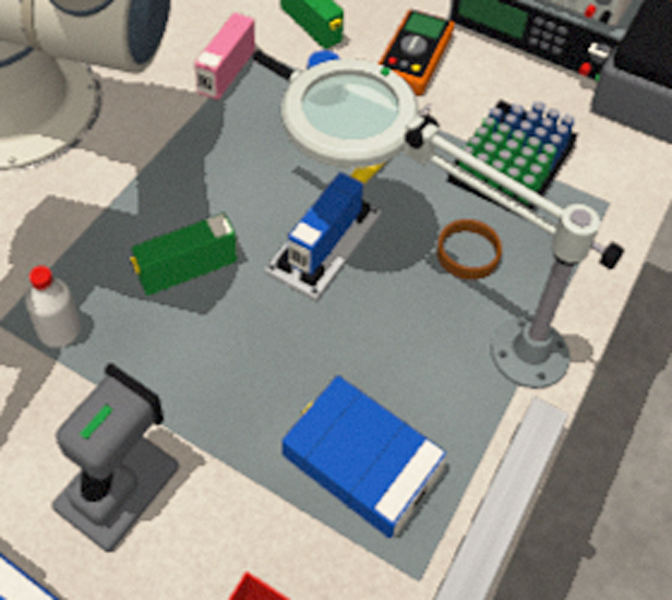

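View pics/c2.png

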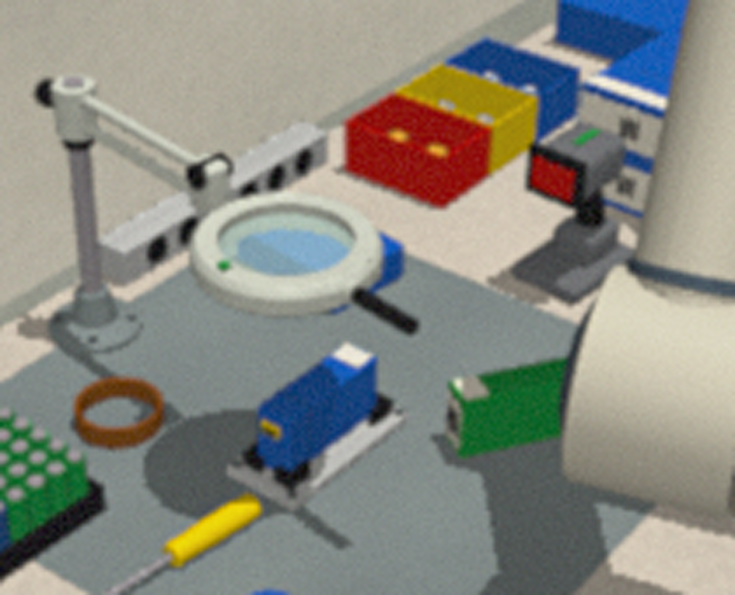

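Run:
```python
import cv2
def g(n,x,y,w,h,f,o):
    a=cv2.imread(f"pics/{n}0.png")[y:y+h,x:x+w];a=cv2.resize(a,None,fx=f,fy=f,interpolation=cv2.INTER_CUBIC)
    for k in range(0,w,10): cv2.putText(a,str(x+k),(k*f,10),0,.35,(0,0,255));cv2.line(a,(k*f,12),(k*f,18),(0,0,255))
    for k in range(0,h,10): cv2.putText(a,str(y+k),(0,k*f+4),0,.35,(0,0,255));
    cv2.imwrite(o,a)
g("scene",300,195,70,62,9,"pics/d1.png")
g("side",265,200,70,62,9,"pics/d2.png")
g("scene",210,270,80,98,6,"pics/d3.png")
g("side",345,135,60,66,9,"pics/d4.png")
```

```text
(no output)
```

View pics/d1.png

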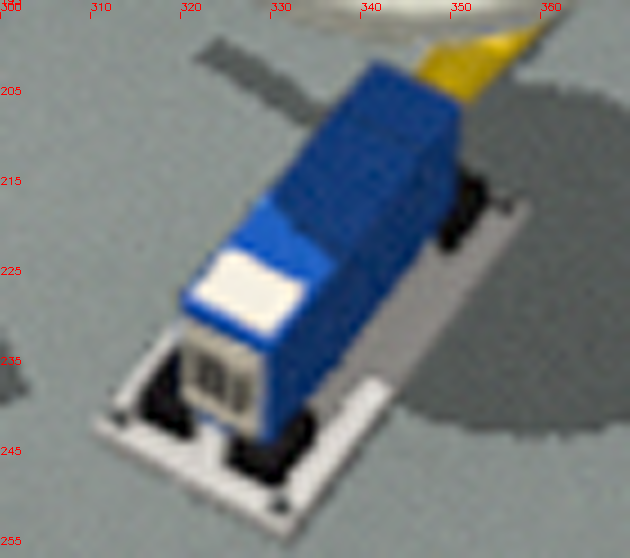

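View pics/d2.png

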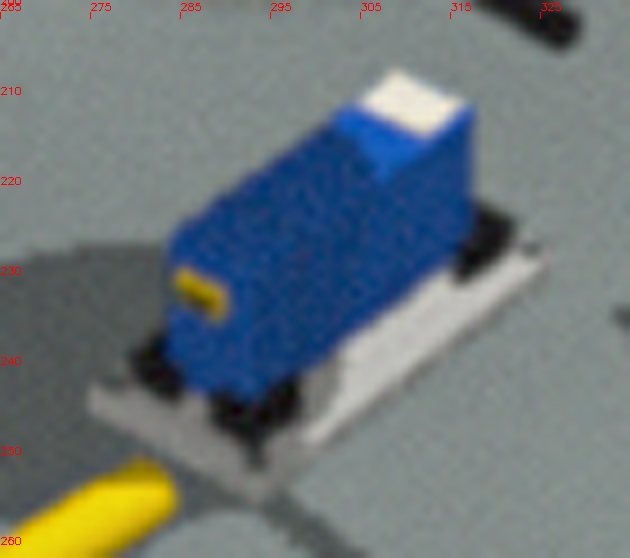

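View pics/d3.png

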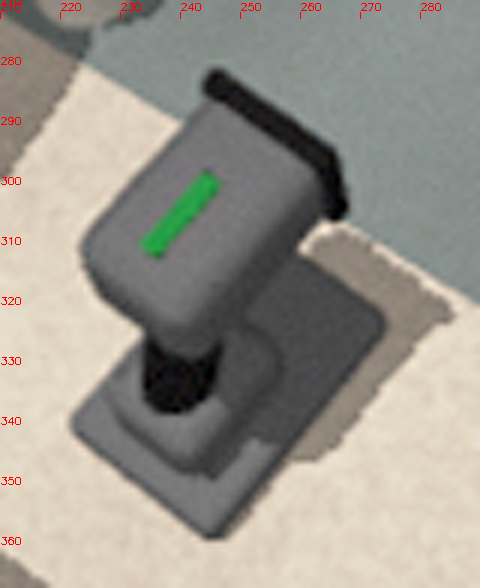

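View pics/d4.png

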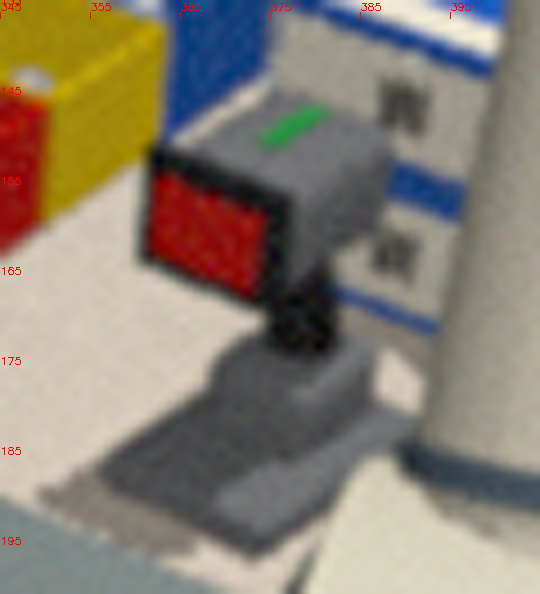

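```bash
cat > fit.py <<'E'
from h import *
from scipy.optimize import least_squares
S,D=cam("scene"),cam("side")
def tf(p,P):
    c,s=np.cos(p[2]),np.sin(p[2]);P=np.array(P,float);return np.c_[c*P[:,0]-s*P[:,1]+p[0],s*P[:,0]+c*P[:,1]+p[1],P[:,2]]
def fit(p0,obs,f=tf):
    def res(p): return np.concatenate([(proj(c,f(p,[P]))[0]-uv) for c,P,uv in obs])
    s=least_squares(res,p0,loss="soft_l1");print(s.x.round(4),"res",s.fun.reshape(-1,2).round(1).tolist());return s.x
if __name__=="__main__":
    a,b,h=.067,.02,.082
    pk=fit([.56,.03,-1.7],[(S,(a,-b,h),(320.5,228.3)),(S,(a,b,h),(329.4,233.3)),(S,(-a,-b,h),(342.2,201.9)),(S,(-a,b,h),(351.3,206.7)),(S,(a,b,.012),(329.4,244.2)),
     (D,(a,-b,h),(317.4,212)),(D,(a,b,h),(309.2,207.6)),(D,(-a,b,h),(284.1,226.3)),(D,(-a,-b,.012),(293.3,244.2)),(D,(-a,b,.012),(283.9,240))])
    ns=fit([.56,.03,-1.7],[(S,(.088,-.042,.012),(310.6,242.2)),(S,(.088,.042,.006),(332.2,254.4)),(S,(-.088,.042,.012),(358.3,217.8)),
      (D,(-.088,.042,.012),(275.2,244)),(D,(-.088,-.042,.006),(293.5,255)),(D,(.088,-.042,.012),(325.5,228.3))])
    lf=lambda p,P:tf(p,P)
    # lamp: p = post x,y, angle of arm dir
    lp=fit([.9,.1,3.2],[(S,(0,0,.29),(441,219)),(S,(.31,0,.24),(346.7,175)),(S,(.433,0,.24),(314.6,157.9)),(D,(0,0,.29),(231.4,134.3)),(D,(.31,0,.24),(292,182)),(D,(.433,0,.24),(320.9,198.6))])
    print("head",tf(lp,[(.31,0,.24)]),"grip",tf(lp,[(.433,0,.24)]))
    w=-.0515;y=.026;
    sc=fit([.56,-.43,-1.7],[(D,(w,y,.163),(362.6,153.9)),(D,(w,-y,.163),(375,157.8)),(D,(w,-y,.127),(373.3,168.3)),(D,(w,y,.127),(361.7,163.3))])
    def f2(p,P): P=np.array(P,float);P[:,0]+=p[3];P[:,2]+=p[4];return tf(p,P)
    q=.0625;v=.045
    # scanner x ~ -y: y=+x. scene right end.
    def f3(p,P):
        return f2(p,P) if P[0][2]==0 else tf(p,P)
    sc2=fit(list(sc)+[0,.01],[(S,(q,v,0),(245.8,360)),(S,(q,-v,0),(221.7,340.3)),(S,(-q,v,0),(274.2,323.7)),(D,(-q,v,0),(356,187)),(D,(-q,-v,0),(373,196.7)),
     (D,(w,y,.163),(362.6,153.9)),(D,(w,-y,.163),(375,157.8)),(D,(w,-y,.127),(373.3,168.3)),(D,(w,y,.127),(361.7,163.3))],f3)
    st=onz(S,[(244.5,300),(235.3,311.3)],.17);d=st[1]-st[0];print("stripe yaw",np.arctan2(d[1],d[0]))
E
python3 fit.py
```

```text
[ 0.5613  0.0263 -1.5982] res [[-2.0, -0.1], [-0.2, 0.7], [-1.5, -1.0], [-0.2, -0.7], [-0.5, 2.3], [0.4, -1.0], [-0.6, -1.0], [-1.7, -1.4], [-1.4, 2.5], [-1.1, 1.7]]
[ 0.5597  0.0295 -1.5673] res [[-0.6, -0.1], [-0.1, 0.1], [-0.3, -1.5], [-1.5, -0.7], [0.0, 0.0], [-0.0, -1.1]]
[0.8709 0.019  2.9885] res [[-0.1, 0.3], [-2.3, 0.6], [-1.4, -0.9], [-1.5, -1.0], [-0.4, 0.1], [-1.0, 0.2]]
head [[0.56454467 0.06629723 0.24      ]] grip [[0.44298375 0.08505738 0.24      ]]
[ 0.5322 -0.3923 -1.5678] res [[-0.1, 0.5], [-0.4, 1.0], [0.4, -1.0], [0.1, -0.5]]
[ 0.5313 -0.3942 -1.6271  0.0041  0.0068] res [[-0.6, -0.0], [-1.1, 0.5], [0.7, -1.0], [-1.5, 0.9], [0.5, -0.2], [-0.0, -0.0], [-0.9, 0.7], [-0.0, -1.3], [0.1, -1.0]]
stripe yaw -1.5810571910349969
```

Call:
play_rows --commands '[{"travel":[0,0,-0.05],"rot":[0,0,0]},{"travel":[0,0,-0.05],"rot":[0,0,0]},{"travel":[-0.045,-0.037,0],"rot":[0,0,0]},{"travel":[-0.045,-0.037,0],"rot":[0,0,0]},{"travel":[-0.045,-0.037,0],"rot":[0,0,0]},{"travel":[-0.045,-0.037,0],"rot":[0,0,0]},{"travel":[-0.045,-0.037,0],"rot":[0,0,0]},{"travel":[-0.045,-0.037,0],"rot":[0,0,0]}]'

```text
time: 1.95
ee_pos: [0.3355, -0.2491, 0.3315]
tcp_rot: [0.0, 0.825, -0.565, 0.0]
wrist_force: [1.7, -0.1, -1.0]
width: 0.0853
```

Call:
play_rows --commands '[{"travel":[-0.045,-0.037,0],"rot":[0,0,0]},{"travel":[-0.045,-0.037,0],"rot":[0,0,0]},{"travel":[-0.045,-0.037,0],"rot":[0,0,0]},{"travel":[-0.045,-0.037,0],"rot":[0,0,0]},{"travel":[-0.045,-0.037,0],"rot":[0,0,0]},{"travel":[-0.045,-0.037,0],"rot":[0,0,0]},{"travel":[0,0,0],"rot":[0,0,-0.18]},{"travel":[0,0,0],"rot":[0,0,-0.18]}]'

```text
time: 2.95
ee_pos: [0.4447, 0.0821, 0.3312]
tcp_rot: [0.0, 0.914, -0.405, -0.0]
wrist_force: [-0.9, -0.5, 1.0]
width: 0.0854
```

Call:
play_rows --commands '[{"travel":[0,0,0],"rot":[0,0,-0.18]},{"travel":[0,0,0],"rot":[0,0,-0.18]},{"travel":[0,0,0],"rot":[0,0,-0.18]},{"travel":[0,0,0],"rot":[0,0,-0.18]},{"travel":[0,0,0],"rot":[0,0,-0.18]},{"travel":[0,0,0],"rot":[0,0,-0.18]},{"travel":[0,0,0],"rot":[0,0,-0.18]},{"travel":[0,0,0],"rot":[0,0,-0.18]}]'

```text
time: 3.95
ee_pos: [0.4447, 0.0812, 0.3314]
tcp_rot: [-0.0, 0.955, 0.298, 0.0]
wrist_force: [0.7, -0.3, -0.7]
width: 0.0853
```

Call:
play_rows --commands '[{"travel":[0,0,0],"rot":[0,0,-0.18]},{"travel":[0,0,0],"rot":[0,0,-0.18]},{"travel":[0,0,0],"rot":[0,0,-0.18]},{"travel":[0,0,0],"rot":[0,0,-0.18]},{"travel":[0,0,0],"rot":[0,0,-0.1]},{"travel":[0,0,0],"rot":[0,0,0]}]' --hand 0.045

```text
time: 4.7
ee_pos: [0.4447, 0.0812, 0.3313]
tcp_rot: [0.0, 0.759, 0.651, 0.0]
wrist_force: [0.2, 0.3, -0.3]
width: 0.045
```

```bash
cat > st.py <<'E'
from h import *
o=r.get_obs();R,p=pose(o)
print("t",round(o["time"],2),"p",p.round(4),"yaw",round(float(np.arctan2(R[1,0],R[0,0])),4),"zax",R[:,2].round(3),"F",np.round(o["wrist_force"],1),"w",round(o["width"],4),"q",np.round(o["qpos"],2))
E
python3 st.py
python3 - <<'E'
from h import *
for n in ["wrist","scene"]:
    c=cam(n);im=r.capture(n)[:,:,::-1].copy()
    for X,col in [((.443,.085,.24),(0,0,255)),((.5645,.0663,.24),(0,255,0))]:
        u=proj(c,X)[0];print(n,u.round());cv2.circle(im,tuple(int(v) for v in u),3,col,-1)
    cv2.imwrite(f"pics/{n}1.png",im)
E
```

```text
t 4.7 p [0.4447 0.0812 0.3313] yaw 1.4184 zax [ 0. -0. -1.] F [ 0.2  0.3 -0.3] w 0.045 q [ 0.05  0.15  1.59 -0.    1.4  -1.37]
wrist [322. 199.]
wrist [321. 347.]
scene [313. 157.]
scene [344. 176.]
```

View pics/wrist1.png

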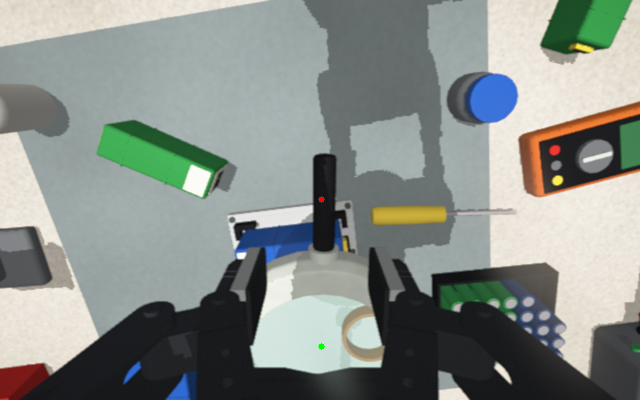

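View pics/scene1.png

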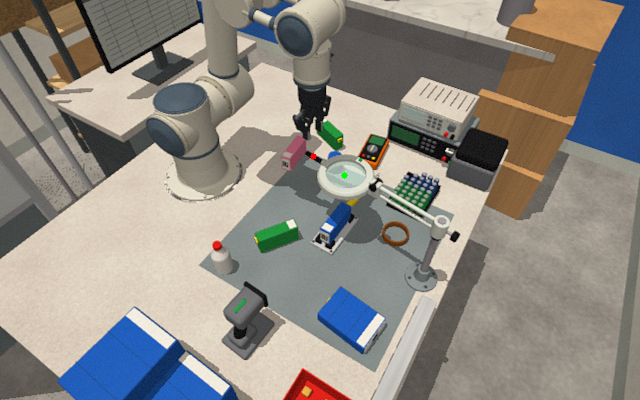

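Run:
```python
from h import *
S=cam("scene")
print(onz(S,[(390,158),(449,186),(462,165)],0.0).round(3), onz(S,[(400,98),(476,140)],.2).round(3))
print(onz(cam("side"),[(53,330),(140,395),(195,335),(60,285),(155,350)],[0,0,0,.15,.15]).round(3))
```

```text
[[0.568 0.451 0.   ]
 [0.818 0.43  0.   ]
 [0.823 0.563 0.   ]] [[0.527 0.563 0.2  ]
 [0.845 0.481 0.2  ]]
[[0.835 0.742 0.   ]
 [0.492 0.72  0.   ]
 [0.525 0.523 0.   ]
 [0.803 0.696 0.15 ]
 [0.453 0.676 0.15 ]]
```

Call:
play_rows --commands '[{"travel":[0.004,0,0.03],"rot":[0,0,0]},{"travel":[0,0,0.03],"rot":[0,0,0]},{"travel":[0,0,0.03],"rot":[0,0,0]},{"travel":[0,0,0.02],"rot":[0,0,0]},{"travel":[0,0,0],"rot":[0,0,0]}]'

```text
time: 5.42
ee_pos: [0.4446, 0.0851, 0.2204]
tcp_rot: [-0.001, 0.759, 0.651, -0.001]
wrist_force: [-0.1, -0.2, -0.6]
width: 0.0449
```

Call:
play_rows --commands '[{"travel":[0,0,0],"rot":[0,0,0]},{"travel":[0,0,0],"rot":[0,0,0]}]' --hand 0.026

```text
time: 5.68
ee_pos: [0.4458, 0.0852, 0.2222]
tcp_rot: [0.0, 0.759, 0.651, 0.001]
wrist_force: [-0.5, 0.6, -0.1]
width: 0.026
```

```bash
python3 st.py
python3 - <<'E'
from h import *
cv2.imwrite("pics/wrist2.png",r.capture("wrist")[:,:,::-1])
E
```

```text
t 5.67 p [0.4458 0.0852 0.2222] yaw 1.4186 zax [ 0.002  0.    -1.   ] F [-0.5  0.6 -0.1] w 0.026 q [ 0.06  0.26  1.76  0.    1.11 -1.36]
```

View pics/wrist2.png

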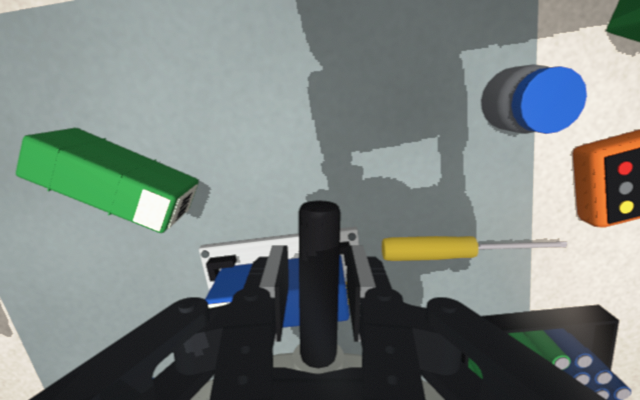

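The bar lies between the fingers at (320,280) and the jaws do not touch it. I'll swing left along the arc.

Call:
play_rows --commands '[{"travel":[0.01,0,0],"rot":[0,0,0.02]},{"travel":[0.0217,0.0005,0],"rot":[0,0,0.05]},{"travel":[0.0217,0.0005,0],"rot":[0,0,0.05]},{"travel":[0.0217,0.0005,0],"rot":[0,0,0.05]},{"travel":[0.0217,0.0005,0],"rot":[0,0,0.05]},{"travel":[0.0217,0.0005,0],"rot":[0,0,0.05]},{"travel":[0.0217,0.0005,0],"rot":[0,0,0.05]},{"travel":[0.0217,0.0005,0],"rot":[0,0,0.05]}]'

```text
time: 6.72
ee_pos: [0.4982, 0.2379, 0.2218]
tcp_rot: [0.0, 0.866, 0.5, 0.0]
wrist_force: [0.2, -2.2, 0.1]
width: 0.0264
```

Call:
play_rows --commands '[{"travel":[0.0217,0.0005,0],"rot":[0,0,0.05]},{"travel":[0.0217,0.0005,0],"rot":[0,0,0.05]},{"travel":[0.0217,0.0005,0],"rot":[0,0,0.05]},{"travel":[0.0217,0.0005,0],"rot":[0,0,0.05]},{"travel":[0.0217,0.0005,0],"rot":[0,0,0.05]},{"travel":[0.0217,0.0005,0],"rot":[0,0,0.05]},{"travel":[0.0217,0.0005,0],"rot":[0,0,0.05]},{"travel":[0,0,0],"rot":[0,0,0]}]'

```text
time: 7.72
ee_pos: [0.5954, 0.3541, 0.2214]
tcp_rot: [-0.0, 0.939, 0.343, 0.0]
wrist_force: [-0.2, 0.7, -0.1]
width: 0.0259
```

```bash
python3 st.py
python3 - <<'E'
from h import *
for n in ["scene","wrist"]: cv2.imwrite(f"pics/{n}3.png",r.capture(n)[:,:,::-1])
E
```

```text
t 7.72 p [0.5954 0.3541 0.2214] yaw 0.6993 zax [ 0.001  0.    -1.   ] F [-0.2  0.7 -0.1] w 0.0259 q [ 0.45  0.6   1.17  0.    1.37 -0.25]
```

View pics/scene3.png

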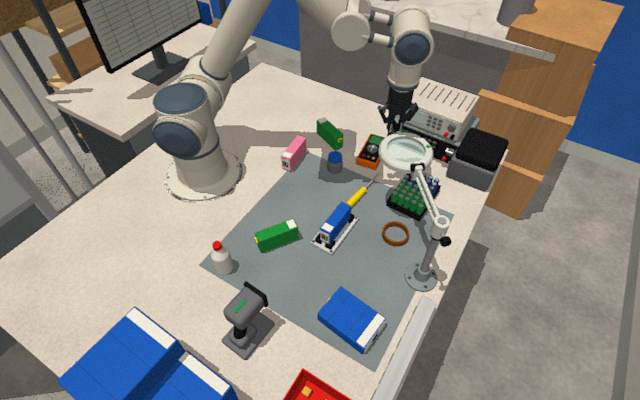

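View pics/wrist3.png

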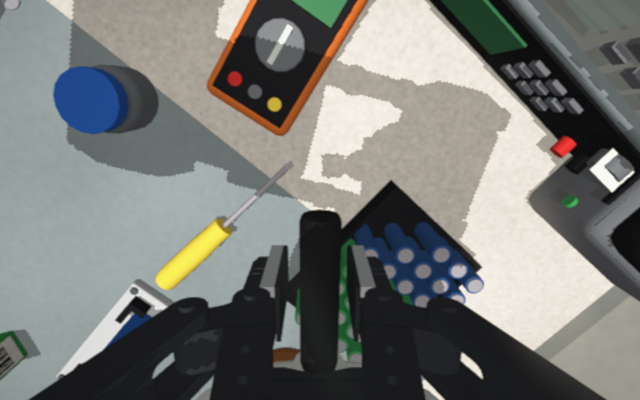

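Scene view: the lamp head is now at (406,152), well clear of the nest at (335,228). I'll release it, rise, and move over the pack.

Call:
play_rows --commands '[{"travel":[-0.002,0,0],"rot":[0,0,0]},{"travel":[0,0,-0.03],"rot":[0,0,0]},{"travel":[0,0,-0.05],"rot":[0,0,0]},{"travel":[0,0,-0.03],"rot":[0,0,0]},{"travel":[0,0,0],"rot":[0,0,0.175]},{"travel":[0,0,0],"rot":[0,0,0.175]},{"travel":[0,0,0],"rot":[0,0,0.175]},{"travel":[0,0,0],"rot":[0,0,0.175]}]' --hand 0.045

```text
time: 8.82
ee_pos: [0.5927, 0.3517, 0.3315]
tcp_rot: [0.0, 1.0, -0.003, -0.0]
wrist_force: [0.3, 0.5, -0.7]
width: 0.0449
```

Call:
play_rows --commands '[{"travel":[-0.006,0.055,0],"rot":[0,0,0]},{"travel":[-0.006,0.055,0],"rot":[0,0,0]},{"travel":[-0.006,0.055,0],"rot":[0,0,0]},{"travel":[-0.006,0.055,0],"rot":[0,0,0]},{"travel":[-0.006,0.055,0],"rot":[0,0,0]},{"travel":[-0.006,0.055,0],"rot":[0,0,0]},{"travel":[0,0,0.06],"rot":[0,0,0]},{"travel":[0,0,0.05],"rot":[0,0,0]}]' --hand 0.085

```text
time: 9.82
ee_pos: [0.556, 0.0212, 0.2203]
tcp_rot: [0.0, 1.0, -0.001, 0.0]
wrist_force: [0.4, -0.1, -0.4]
width: 0.0848
```

Call:
play_rows --commands '[{"travel":[0,0,0],"rot":[0,0,0]},{"travel":[0,0,0],"rot":[0,0,0]}]'

```text
time: 10.07
ee_pos: [0.5576, 0.0222, 0.2233]
tcp_rot: [0.0, 1.0, -0.0, 0.001]
wrist_force: [-0.0, 0.1, 1.4]
width: 0.0849
```

```bash
python3 st.py
python3 - <<'E'
from h import *
from fit import tf
n="wrist"
c=cam(n);im=r.capture(n)[:,:,::-1].copy();cv2.imwrite("pics/wrist4raw.png",im)
for x in(-.067,.067):
  for y in(-.02,.02):
    u=proj(c,tf([.5605,.028,-1.585],[(x,y,.082)]))[0];print(x,y,u.round(1));cv2.circle(im,tuple(int(round(v)) for v in u),2,(0,0,255),-1)
cv2.imwrite("pics/wrist4.png",im)
cv2.imwrite("pics/scene4.png",r.capture("scene")[:,:,::-1])
E
```

```text
t 10.07 p [0.5576 0.0222 0.2233] yaw -0.0006 zax [ 0.002 -0.    -1.   ] F [-0.   0.1  1.4] w 0.0849 q [-0.07  0.41  1.53 -0.    1.21 -0.07]
-0.067 -0.02 [296.4  92.4]
-0.067 0.02 [348.2  93.1]
0.067 -0.02 [297.  250.7]
0.067 0.02 [342.2 251.3]
```

View pics/wrist4.png

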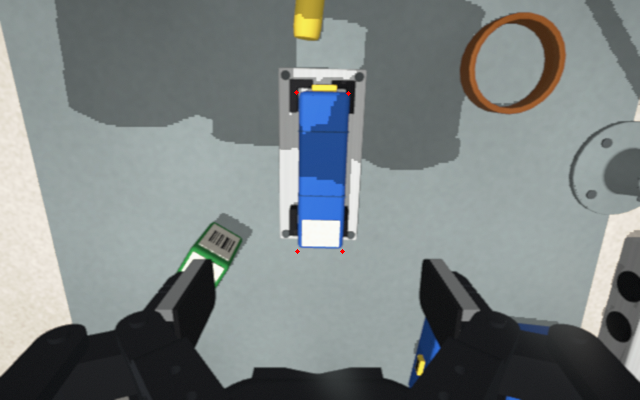

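View pics/scene4.png

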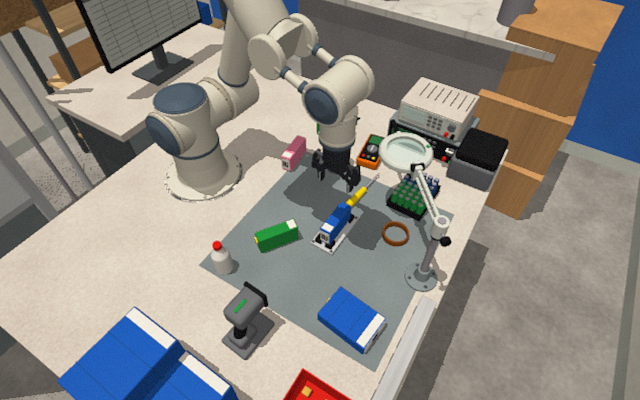

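The wrist view shows the blue pack in its nest, with its top spanning (300,91) to (342,248), the label at the bottom and the yellow socket at the top. That fits the description; the others are green, for example at (205,255). Next I'll refine its pose.

```bash
python3 - <<'E'
import cv2
a=cv2.imread("pics/wrist4raw.png")[60:265,265:385];a=cv2.resize(a,None,fx=5,fy=2.9,interpolation=cv2.INTER_CUBIC)
a=cv2.resize(cv2.imread("pics/wrist4raw.png")[65:260,260:390],None,fx=3,fy=3,interpolation=cv2.INTER_CUBIC);cv2.imwrite("pics/e.png",a)
E
python3 - <<'E'
from fit import *
W=cam("wrist");h=.082;a,b=.067,.02
p=fit([.56,.028,-1.585],[(W,(-a,-b,h),(299.3,90.5)),(W,(-a,b,h),(350,91.5)),(W,(a,-b,h),(301,248.5)),(W,(a,b,h),(342.5,248.5))])
E
```

```text
[ 0.563   0.0296 -1.5849] res [[-0.5, -0.3], [0.6, -0.6], [-2.0, 0.4], [1.8, 0.9]]
```

View pics/e.png

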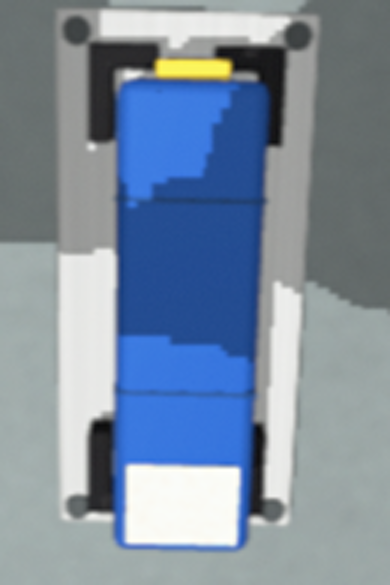

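Call:
play_rows --commands '[{"travel":[0.005,-0.007,0.04],"rot":[0,0,0.014]},{"travel":[0,0,0.04],"rot":[0,0,0]},{"travel":[0,0,0.04],"rot":[0,0,0]},{"travel":[0,0,0.03],"rot":[0,0,0]},{"travel":[0,0,0.02],"rot":[0,0,0]},{"travel":[0,0,0.012],"rot":[0,0,0]},{"travel":[0,0,0],"rot":[0,0,0]},{"travel":[0,0,0],"rot":[0,0,0]}]'

```text
time: 11.18
ee_pos: [0.5626, 0.0292, 0.0403]
tcp_rot: [0.0, 1.0, -0.007, 0.001]
wrist_force: [-0.7, -0.3, 0.5]
width: 0.0852
```

```bash
python3 st.py
python3 - <<'E'
from h import *
cv2.imwrite("pics/wrist5.png",r.capture("wrist")[:,:,::-1])
E
```

```text
t 11.18 p [0.5626 0.0292 0.0403] yaw -0.0149 zax [ 0.002 -0.    -1.   ] F [-0.7 -0.3  0.5] w 0.0852 q [-0.05  0.66  1.68  0.    0.8  -0.04]
```

View pics/wrist5.png

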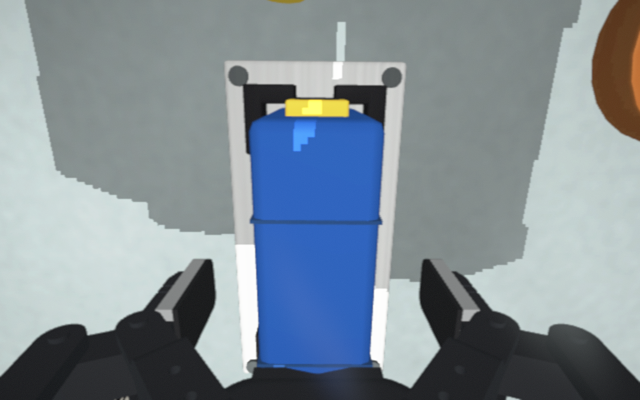

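The pack is centred between the fingers, so I'll close.

Call:
play_rows --commands '[{"travel":[0,0,0],"rot":[0,0,0]},{"travel":[0,0,0],"rot":[0,0,0]},{"travel":[0,0,0],"rot":[0,0,0]},{"travel":[0,0,0],"rot":[0,0,0]},{"travel":[0,0,0],"rot":[0,0,0]},{"travel":[0,0,0],"rot":[0,0,0]}]' --hand 0.02

```text
time: 11.98
ee_pos: [0.5619, 0.0292, 0.0396]
tcp_rot: [-0.0, 1.0, -0.008, 0.0]
wrist_force: [-2.7, -0.3, 7.1]
width: 0.0393
```

Call:
play_rows --commands '[{"travel":[0,0,-0.005],"rot":[0,0,0]},{"travel":[0,0,-0.01],"rot":[0,0,0]},{"travel":[0,0,-0.015],"rot":[0,0,0]},{"travel":[0,0,-0.02],"rot":[0,0,0]},{"travel":[0,0,-0.02],"rot":[0,0,0]},{"travel":[0,0,-0.018],"rot":[0,0,0]},{"travel":[0,0,-0.01],"rot":[0,0,0]},{"travel":[0,0,0],"rot":[0,0,0]}]'

```text
time: 12.98
ee_pos: [0.5622, 0.0292, 0.1381]
tcp_rot: [0.0, 1.0, -0.007, 0.001]
wrist_force: [0.3, -0.0, -6.9]
width: 0.0395
```

```bash
python3 st.py
python3 - <<'E'
from h import *
for n in ["scene","side","wrist"]: cv2.imwrite(f"pics/{n}6.png",r.capture(n)[:,:,::-1])
E
```

```text
t 12.97 p [0.5622 0.0292 0.1381] yaw -0.015 zax [ 0.001 -0.    -1.   ] F [ 0.3 -0.  -6.9] w 0.0395 q [-0.05  0.52  1.61  0.    1.02 -0.04]
```

View pics/scene6.png

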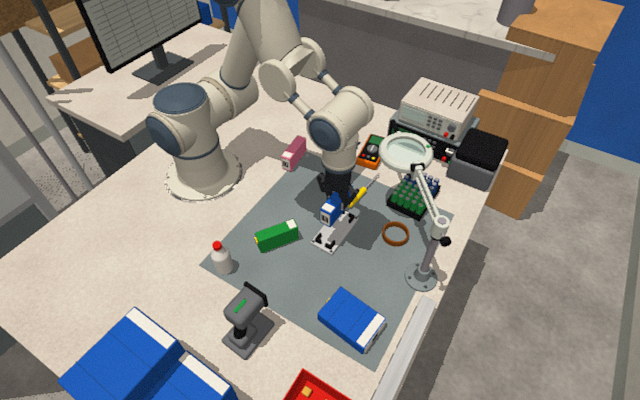

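View pics/side6.png

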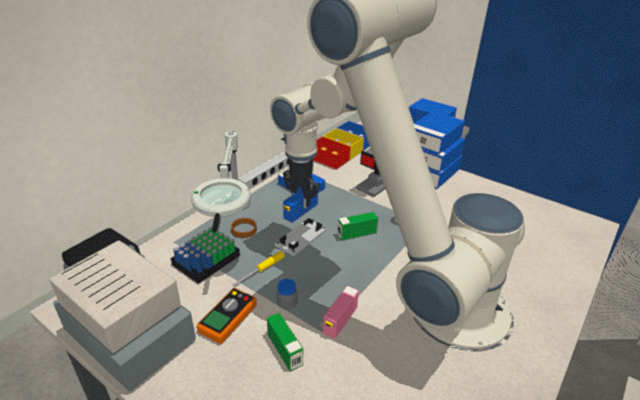

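View pics/wrist6.png

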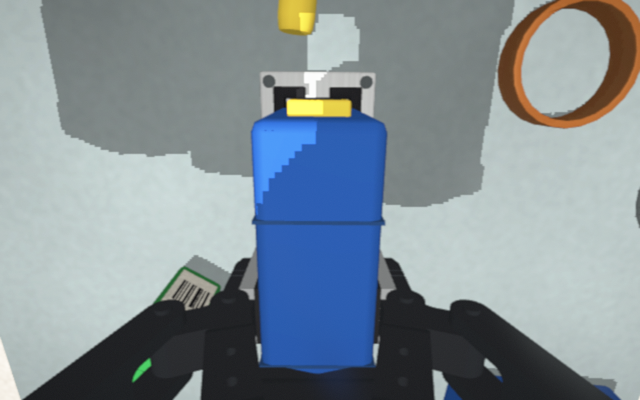

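Run:
```python
from h import *
S,D=cam("scene"),cam("side")
for n,c in (("scene",S),("side",D)):
    im=cv2.imread(f"pics/{n}0.png").astype(int);x,y,w,h=(225,285,45,45) if n=="scene" else (368,140,20,20)
    s=im[y:y+h,x:x+w];m=(s[:,:,1]-np.maximum(s[:,:,2],s[:,:,0]))>30
    v,u=np.nonzero(m);P=np.c_[u+x,v+y]
    for z in(.16,.165,.172):
        X=onz(c,P,z)[:,:2];mu=X.mean(0);w_,V=np.linalg.eigh(np.cov((X-mu).T));d=V[:,1]*-np.sign(V[1,1]);print(n,len(P),z,mu.round(4),"yaw",np.arctan2(d[1],d[0]).round(3),"len",(4*w_**.5*.866).round(4))
X=onz(S,[(246.5,281.2),(265,294)],.172);d=X[1]-X[0];print("nose",X.round(3),np.arctan2(d[1],d[0])-np.pi/2)
E=onz(S,[(221.7,340.3),(245.8,360),(274.2,323.7)],.007)
print("dock",E.round(3));d=E[1]-E[0];print(np.linalg.norm(d),np.arctan2(d[1],d[0])-np.pi/2);d=E[1]-E[2];print(np.linalg.norm(d),np.arctan2(d[1],d[0]))
```

```text
scene 67 0.16 [ 0.5272 -0.3941] yaw -1.638 len [0.011  0.0419]
scene 67 0.165 [ 0.5293 -0.3955] yaw -1.638 len [0.0109 0.0417]
scene 67 0.172 [ 0.5324 -0.3976] yaw -1.638 len [0.0108 0.0414]
side 16 0.16 [ 0.5418 -0.4201] yaw -1.611 len [0.0127 0.0388]
side 16 0.165 [ 0.5373 -0.4117] yaw -1.611 len [0.0126 0.0386]
side 16 0.172 [ 0.5311 -0.4   ] yaw -1.611 len [0.0125 0.0383]
nose [[ 0.505 -0.337  0.172]
 [ 0.568 -0.341  0.172]] -1.6338461563429396
dock [[ 0.485 -0.456  0.007]
 [ 0.574 -0.463  0.007]
 [ 0.579 -0.342  0.007]]
0.08975107559235361 -1.648198552600079
0.12072423743443367 -1.615974933791957
```

Call:
play_rows --commands '[{"travel":[-0.001,0.01,0],"rot":[0,0,0]},{"travel":[-0.002,0.03,0],"rot":[0,0,0]},{"travel":[-0.002,0.036,0],"rot":[0,0,0]},{"travel":[-0.003,0.04,0],"rot":[0,0,0]},{"travel":[-0.002,0.04,0],"rot":[0,0,0]},{"travel":[-0.002,0.03,0],"rot":[0,0,0.01]},{"travel":[-0.001,0.015,0],"rot":[0,0,0.02]},{"travel":[-0.001,0.005,0],"rot":[0,0,0.02]}]'

```text
time: 14.12
ee_pos: [0.5442, -0.1771, 0.137]
tcp_rot: [-0.0, 0.999, -0.034, -0.0]
wrist_force: [-0.2, -0.1, -7.2]
width: 0.0394
```

Call:
play_rows --commands '[{"travel":[0,0,0],"rot":[0,0,0]},{"travel":[0,0,0],"rot":[0,0,0]},{"travel":[0,0,0],"rot":[0,0,0]}]'

```text
time: 14.5
ee_pos: [0.5446, -0.1758, 0.1373]
tcp_rot: [-0.0, 0.999, -0.032, -0.0]
wrist_force: [-0.1, 0.4, -6.8]
width: 0.0398
```

```bash
python3 st.py
python3 - <<'E'
from h import *
for n in ["scene","side"]:
    im=r.capture(n)[:,:,::-1]; cv2.imwrite(f"pics/{n}7.png",im)
a=cv2.imread("pics/scene7.png")[190:370,200:400];cv2.imwrite("pics/f1.png",cv2.resize(a,None,fx=3.3,fy=3.3,interpolation=2))
a=cv2.imread("pics/side7.png")[110:240,260:430];cv2.imwrite("pics/f2.png",cv2.resize(a,None,fx=4,fy=4,interpolation=2))
E
```

```text
t 14.5 p [ 0.5446 -0.1758  0.1373] yaw -0.0639 zax [-0.  0. -1.] F [-0.1  0.4 -6.8] w 0.0398 q [-0.42  0.53  1.59  0.    1.03 -0.35]
```

View pics/f1.png

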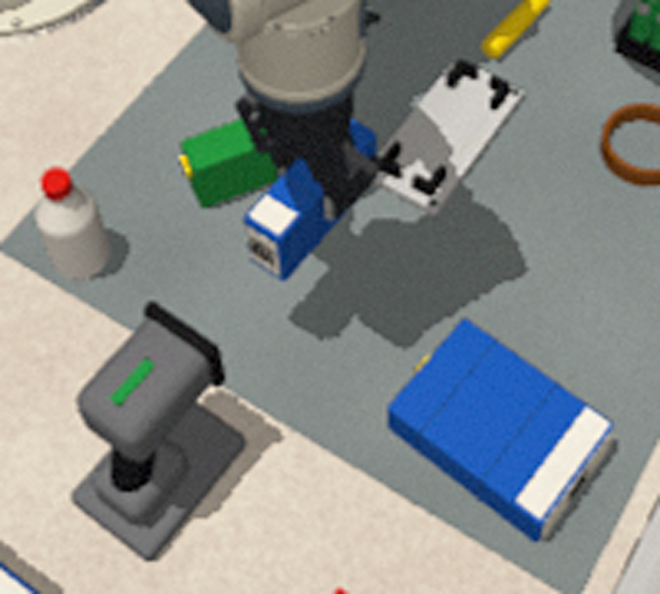

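View pics/f2.png

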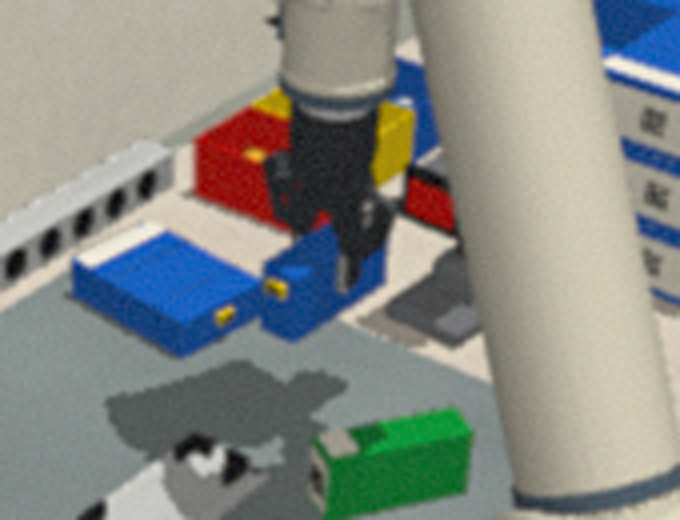

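View pics/scene7.png

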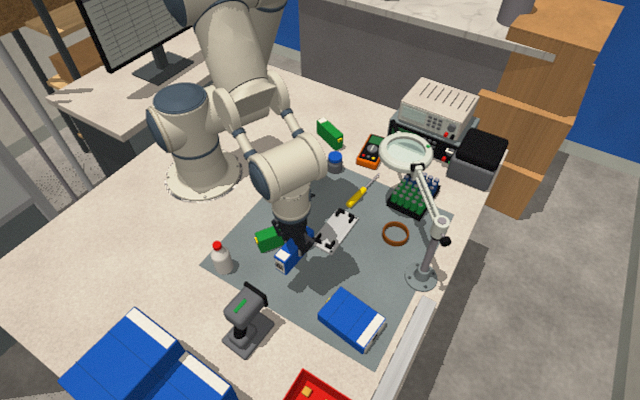

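Run:
```python
from h import *
from fit import tf
S,D=cam("scene"),cam("side");z=.110;p=[.5446,-.1758,-1.635]
im=cv2.imread("pics/scene7.png");im2=cv2.imread("pics/side7.png")
P=[(x,y,zz) for x in(-.067,.067) for y in(-.02,.02) for zz in(z,z+.07)]
for P_ in P:
    for c,i in((S,im),(D,im2)):
        u=proj(c,tf(p,[P_]))[0];cv2.circle(i,tuple(int(round(v)) for v in u),1,(0,255,255),-1)
for y in(-.026,.026):
  for zz in (.127,.163):
    for c,i in((S,im),(D,im2)):
      u=proj(c,tf([.531,-.395,-1.635],[(-.0515,y,zz)]))[0];cv2.circle(i,tuple(int(round(v)) for v in u),1,(255,255,0),-1)
a=np.hstack([cv2.resize(im[220:340,210:320],(440,480),interpolation=2),cv2.resize(im2[130:220,310:400],(480,480),interpolation=2)]);a=cv2.resize(a,(780,407));cv2.imwrite("pics/g.png",a)
h=onz(S,[(406,153)],.24)[0];print("head",h,np.hypot(*(h[:2]-[.561,.029])))
```

```text
head [0.68062479 0.25318783 0.24      ] 0.2541068116109307
```

View pics/g.png

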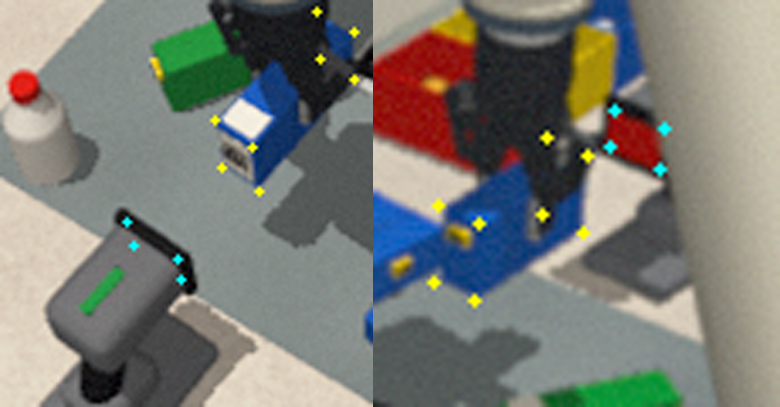

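The projected pack and window corners match the picture to 1–2 px. The pack is level, still and in line, so I'm handing in.

```bash
python3 -c "
from workcell import r
print(r.finish_job())"; python3 st.py
```

```text
the job is handed in; nothing more can be done
None
the job is handed in; nothing more can be done
```

I swung the magnifier lamp aside to the left, lifted the blue pack straight up out of its nest, and am holding it in front of the scanner window. The job was handed in at about 14.6 s; no verdict was reported.

Last checks before handing in:

| Check | Measured | Required |
|---|---|---|
| Lamp head to nest centre | about 0.25 m | over 0.16 m |
| Label to window | about 100 mm | 60–140 mm |
| Label height | about 145 mm above the bench, same as the window | within 30 mm of it |
| Pack tilt, from the tool axis | close to zero | within 5 degrees |
| Grip | opening 39.8 mm on the 40 mm pack, carrying about 7 N | held by the fingers |

- **Accuracy:** the pack and window corners I projected into the pictures matched to 1–2 px, which is a few mm.
- **Scanner direction:** my estimates disagreed slightly, from -1.57 to -1.65 rad. I used -1.635, where the green stripe, the nose and the dock roughly agreed. The spread is well inside the 0.2 rad limit.
- **Bystanders:** the last scene picture shows none of them visibly moved. I did not measure them.
- **Not read back:** the state could not be read after handing in, so the final second itself is unchecked.

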